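# Snap the E-clip back onto a hand press's pivot post

### The arm

A 6-joint arm with a two-finger parallel gripper is mounted at the origin on the work surface. World frame = base frame: x ahead of the robot, y to its left, z up, the work surface at z = 0. Lengths are in m, angles in rad, forces in N, time in s.
With the tool pointing down it reaches from about 0.375 to 0.75 m from the base axis. Payload 9 kg.
Tool frame: the origin (TCP) lies on the centre line of the jaws, within the pads' length; the fingertips stand 14 mm ahead of it and the grasp point (between the pads) lies 5 mm behind it; z points along the fingers, y is the line along which they close (so a half turn about z gives the same grasp; the last joint's range is limited). The gripper opens to 85 mm and grips with 20 to 120 N. Pads are 22 mm wide; open, the fingers measure 114 mm over their backs; the gripper's body (76 mm by 85 mm) begins 54 mm behind the grasp point. The pads swing forward as they close: fully open they stand 13 mm farther back than shut.
Start: joints at [-1.403, 0.104, 0.097, 1.564, 0, 1.353], TCP at [0.226, -0.556, 0.245] pointing down, gripper open.
Joint ranges: [-2.99, 2.99], [-0.84, 1.86], [-1.1, 1.16], [-1.84, 2.11], [-1.51, 1.56], [-3.14, 3.14]. Speed limits (rad/s): [2.22, 2.22, 2.57, 3.14, 3.14, 3.14].

### API

Orientations are given as a 3x3 rotation matrix whose columns are the frame's x, y, z axes.
In Python, from bench import robot gives the robot as it stands.
- The arm moves only by the tool apply_moves, never from a script. Its argument "deltas" is one flat list of numbers, 6 for each row, row after row: the shift along the tool's x, y, z in units of 0.2 m (1.0 is 0.2 m), then the turn, a rotation vector about the tool's x, y, z in units of 90 degrees (1.0 is 90 degrees). In form: [x, y, z, ax, ay, az, x, y, z, ax, ay, az, ...]. A call has exactly 10 rows; each row is the pose to reach, as a shift and turn from the pose commanded when the call began, along the tool's axes at that moment; what a row does not reach only later rows make up. A row lasts 1/12 s, in which the tool goes at most 41.7 mm and 7.16 degrees, less where a joint would pass 70% of its speed; a pose out of reach is approached as far as the arm can. A call with a number of a shift or a turn outside -1 to 1 is refused whole. A call with a gripper value outside its range is refused whole. "gripper" is the gripper's target within -1 to 1 (shut at 1, half-way at 0, fully open at -1), set as the call begins (left out, the last holds). The fingers move at their own pace and stop on an object; "newtons" is the grip in N (left out, the last holds). Time passes only in rows, so rows that repeat a pose let the fingers close, or fill a call up. It gives the time, the measured TCP pose, the force, the opening and the grip force at its end, in the units of the state.
- robot.state(): the state, without advancing time (a new reading comes with each control period).
- robot.snapshot(name): name is "scene" or "top" or "wrist"; returns a dict with "frame" (420x560x3 uint8, red, green, blue), "camera_matrix" (3x3 intrinsics, pixels), "distortion" ([k1, k2, p1, p2, k3] as OpenCV has them; the pictures are not rectified), "T" (4x4, takes a point from camera to world coordinates); the wrist camera has in their place "tool_from_camera" (4x4, takes a point from camera to tool coordinates, whose origin is the TCP and whose axes are the flange's). Camera axes: x right, y down, z forward; pixel columns grow to the right and rows downward; lengths in m; the calibration is good to about 2 mm. A picture is of the moment at which its call begins: read the wrist's pose just before it. There is no depth.
- robot.sign_off(): hands the job in; it is judged then, once.
The state is a dict: "clock": time; "joint_positions": joint angles; "joint_velocities": joint speeds; "joint_torque": joint torques, N m; "tool_pos": TCP position; "ee_rot": TCP orientation; "wrist_force": force on the tool from outside, world axes, zero at the start; "wrist_torque": the same for the moment, N m; "width": finger opening in m; "finger_force": force on a finger pad.
Only numpy, scipy, OpenCV 4.12 (cv2) and the standard library are available. Lean on these libraries where they do the work, as an engineer would, in place of code of your own. Each camera call takes 0.05 s, during which the arm holds its last target. There are 200 camera calls.

### The job

The swing arm of the hand press has been greased and put back on its pivot post, and the E-clip that keeps it there lies loose on the arm with its mouth towards the post. Pick up the clip fork from the bench and push the clip sideways with it into the post's groove until it snaps fully home, firmly but without ramming it (it goes in at roughly 13 N, and 25 N would bend it) and without touching the clip with the gripper. Then lay the fork back down flat on the bench and leave the brush, die, scoop and bottle where they are.

Things in the scene. Friction and masses are not known exactly. Their poses are not given: they have to be found in the camera images.
- press: Bolted hand press. Origin on the bench straight below the pivot post's axis; x the way the clip is pushed, y towards the column, z up. Cream base x -110 to 110, y -60 to 300 mm, 25 high. Ram 125 mm and column 245 mm to +y, the head 235 to 295 mm up, lever leaning to +x; the post's -x side is free. The press is yawed up to 0.25 rad.
- groove (a point): Point on the upright bright-steel pivot post's axis, level with the swing arm's upper face 70 mm above the bench (axes as the press). The post's groove starts at this face: floor 22 mm in diameter, 6.8 mm high; above it the post's head, 28 mm in diameter, 12 mm tall.
- swing_arm (a joint): Swing arm that turns on the post, rad: dark flat steel bar, upper face flat and 70 mm above the bench, 88 mm wide (44 mm each side of the post and to its near end). At 0 it points to the press's +y, growing anticlockwise from above; a steel die cup 46 mm thick stands on it 120 mm from the post. Stiff to turn; its angle does not matter.
- clip: Bright spring-steel E-clip, 48 mm outside, 5 mm thick, 43 g, flat on the swing arm, 20 to 27 mm to the post's -x side. Origin: centre of the bore, underside (on the point groove when home); x out of the open mouth, towards the post within 0.3 rad; z up. Push on its round back (radius 24 mm). One prong at the back, two springing ones at the mouth, tips 16 mm apart.
- clip_bore (a point): Same point as the clip's origin. While pushed: free until 11 mm from the post's axis, where the mouth prongs meet the groove floor; resistance then climbs to about 13 N (11 to 17) some 6 mm before home (the two jaws may give one after the other), gives way by 3 mm, the clip jumps home and stops hard on its back prong.
- fork: Clip fork lying flat on the bench, 0.1 to 0.16 kg: wooden flat-sided handle 110 x 24 x 24 mm, brass ferrule, steel shank 14 mm wide and Y-shaped fork head 47 mm across; shank and head 8 mm thick, 8 to 16 mm above the underside. Origin: middle of the handle, underside; x along the tool to the head, z up. Grip the handle near the origin, 60 N or more.
- fork_apex (a point): Apex of the V notch in the fork head: 100 mm ahead of the fork's origin, 12 mm above its underside (mid-thickness). The notch opens to the fork's +x; its two flat faces are 28 mm long, each 35 degrees off square, tips 16 mm ahead of the apex. With the clip's round back bedded in it, the apex is 29.3 mm behind the clip's origin.
- brush: Bystander: flat brush with round wooden handle, 190 mm long, 42 mm wide, 20 mm high, lying beside the fork (they may be swapped). Origin under its middle, x towards the bristles.
- die: Bystander: steel pressing die standing on the bench, 42 mm thick, 62 mm tall. Origin under its centre.
- scoop: Bystander: small round brass dish, 72 mm wide, 22 mm tall. Origin under its centre.
- washbottle: Bystander: white plastic bottle with blue cap, 60 mm thick, 170 mm tall. Origin under its centre.

How it is judged:
By the outcome, as a careful person would: the job done as asked, in the order asked, and still so for the second after the job is handed in, with the robot touching nothing.
It also fails if it takes over 67 s, if anything falls off the work surface, if the arm or the gripper's body presses on something with over 40 N, if the wrist force passes 120 N, or if a joint passes its speed limit or range.

## Working session

There is one attempt and no reset: what is moved stays moved. The work goes in short steps, Python scripts to look and compute and a tool call to move; the robot and the scene stay as the last step left them, time stands still between calls to the robot, and variables do not carry over. Pictures are saved under pics/ and viewed, at most 13 in all, crops included, and the job is handed in when it is done.

Besides the shell and the picture viewer there is one more tool, called after "Request:" as name(argument=value, ...), one argument or row to a line, values as JSON. apply_moves: Moves the arm, as the interface text tells. Shifts and turns lie within -1 to 1; 1 stands for 0.2 m of shift or 90 degrees of turn. Its arguments: {"type":"object","properties":{"deltas":{"type":"array","items":{"type":"number","minimum":-1,"maximum":1}},"gripper":{"type":"number"},"newtons":{"type":"number"}},"required":["deltas"]}

```bash
mkdir -p pics; ls; cat > h.py <<'E'
import numpy as np, cv2, json
from bench import robot
def snap(n,save=None):
    s=robot.state(); d=robot.snapshot(n)
    if n=="wrist":
        T=np.eye(4);T[:3,:3]=s["ee_rot"];T[:3,3]=s["tool_pos"];d["T"]=T@np.array(d["tool_from_camera"])
    if save: cv2.imwrite("pics/"+save,d["frame"][:,:,::-1])
    np.savez("pics/"+(save or n)+".npz",frame=d["frame"],camera_matrix=d["camera_matrix"],distortion=d["distortion"],T=d["T"])
    return d
def load(n): return dict(np.load("pics/"+n+".npz"))
def ray(d,px,z):
    p=cv2.undistortPoints(np.array(px,float).reshape(-1,1,2),np.array(d["camera_matrix"]),np.array(d["distortion"],float)).reshape(-1,2)
    T=np.array(d["T"]); v=np.c_[p,np.ones(len(p))]@T[:3,:3].T; o=T[:3,3]
    return o+v*((z-o[2])/v[:,2])[:,None]
def proj(d,P):
    M=np.linalg.inv(np.array(d["T"]))
    return cv2.projectPoints(np.array(P,float).reshape(-1,1,3),cv2.Rodrigues(M[:3,:3])[0],M[:3,3],np.array(d["camera_matrix"]),np.array(d["distortion"],float))[0].reshape(-1,2)
E
python3 - <<'E'
from h import *
np.set_printoptions(precision=4,suppress=True)
a=snap("top","top0.png");b=snap("scene","scene0.png");w=snap("wrist","wrist0.png")
for d in(a,b,w): print(np.array(d["T"]))
s=robot.state();print({k:np.array(v) for k,v in s.items()}); print(a["camera_matrix"])
E
```

```text
pics
[[ 0.0052 -0.9923  0.1241  0.5251]
 [-1.     -0.0058 -0.0046 -0.1807]
 [ 0.0053 -0.1241 -0.9923  0.8963]
 [ 0.      0.      0.      1.    ]]
[[ 0.0651  0.8233 -0.5639  1.0547]
 [ 0.9978 -0.0459  0.0481 -0.2264]
 [ 0.0138 -0.5658 -0.8244  0.723 ]
 [ 0.      0.      0.      1.    ]]
[[ 0.3766 -0.8935 -0.2446  0.287 ]
 [-0.9264 -0.3636 -0.0983 -0.5317]
 [-0.0011  0.2636 -0.9646  0.3741]
 [ 0.      0.      0.      1.    ]]
{'clock': array(0.15), 'joint_positions': array([-1.4027,  0.1046,  0.0966,  1.5639, -0.    ,  1.3531]), 'joint_velocities': array([-0.0005, -0.001 ,  0.0038,  0.0003, -0.0008,  0.0006]), 'joint_torque': array([  0.0035, -55.7357,  50.4006,   0.0126,  -0.0002,   0.    ]), 'tool_pos': array([ 0.2257, -0.5557,  0.2447]), 'ee_rot': array([[ 0.9265,  0.3763, -0.0002],
       [ 0.3763, -0.9265,  0.001 ],
       [ 0.0002, -0.001 , -1.    ]]), 'wrist_force': array([0.0496, 0.0172, 0.4652]), 'wrist_torque': array([ 0.0173, -0.0441,  0.0038]), 'finger_force': array(0.), 'width': array(0.0853)}
[[468.8441   0.     276.4395]
 [  0.     468.8441 210.3561]
 [  0.       0.       1.    ]]
```

View pics/top0.png

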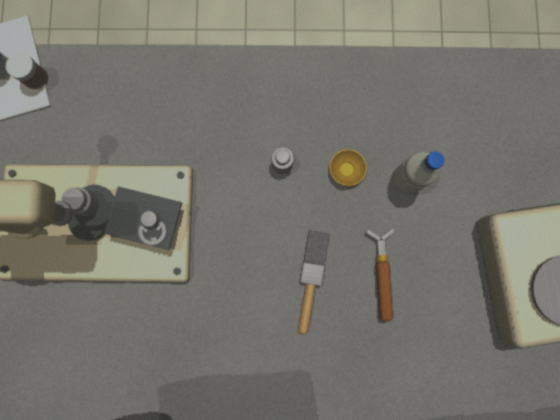

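View pics/scene0.png

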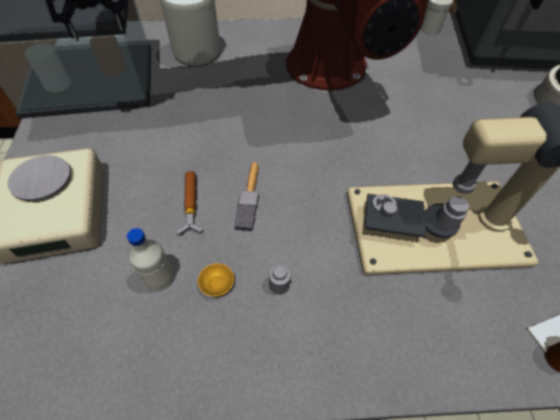

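Top view: the fork (red handle) is at about (385,290), head at (380,237) pointing to world +x. The brush is left of it, at (310,280). The post is at (149,220), with the clip below it at (152,233). The scene view agrees. Next I'll measure the fork and press.

```bash
python3 - <<'E'
from h import *
np.set_printoptions(precision=4,suppress=True)
for n,roi in(("top0.png",(360,225,405,330)),("scene0.png",(170,165,210,240))):
    d=load(n);f=d["frame"];hsv=cv2.cvtColor(f,cv2.COLOR_RGB2HSV)
    m=np.zeros(f.shape[:2],np.uint8);x0,y0,x1,y1=roi
    sub=hsv[y0:y1,x0:x1]; m[y0:y1,x0:x1]=((sub[...,1]>150)&((sub[...,0]<13)|(sub[...,0]>170))&(sub[...,2]>50))*255
    c=max(cv2.findContours(m,0,2)[0],key=cv2.contourArea)
    r=cv2.minAreaRect(c);print(n,r,len(c))
    P=ray(d,cv2.boxPoints(r),0.018);print(P)
    Q=ray(d,c.reshape(-1,2),0.018)[:,:2].astype(np.float32);r=cv2.minAreaRect(Q*1000);print("world rect mm",r)
d=load("top0.png");f=d["frame"]
A=cv2.resize(f[150:290,0:200],None,fx=4,fy=4,interpolation=2)[:,:800]
cv2.imwrite("pics/pressc.png",A[:,:,::-1])
E
```

```text
top0.png ((380.5, 267.0), (4.0, 1.0), 90.0) 4
[[ 0.5334 -0.3784  0.018 ]
 [ 0.5334 -0.3803  0.018 ]
 [ 0.526  -0.3801  0.018 ]
 [ 0.526  -0.3783  0.018 ]]
world rect mm ((529.6906127929688, -379.27288818359375), (1.8707112073898315, 7.410935401916504), 88.77467346191406)
scene0.png ((189.5, 189.5), (35.0, 9.0), 90.0) 20
[[ 0.4339 -0.3998  0.018 ]
 [ 0.435  -0.3784  0.018 ]
 [ 0.5386 -0.3725  0.018 ]
 [ 0.5375 -0.3925  0.018 ]]
world rect mm ((486.58563232421875, -385.5934753417969), (105.27330017089844, 20.165788650512695), 3.265148878097534)
```

View pics/pressc.png

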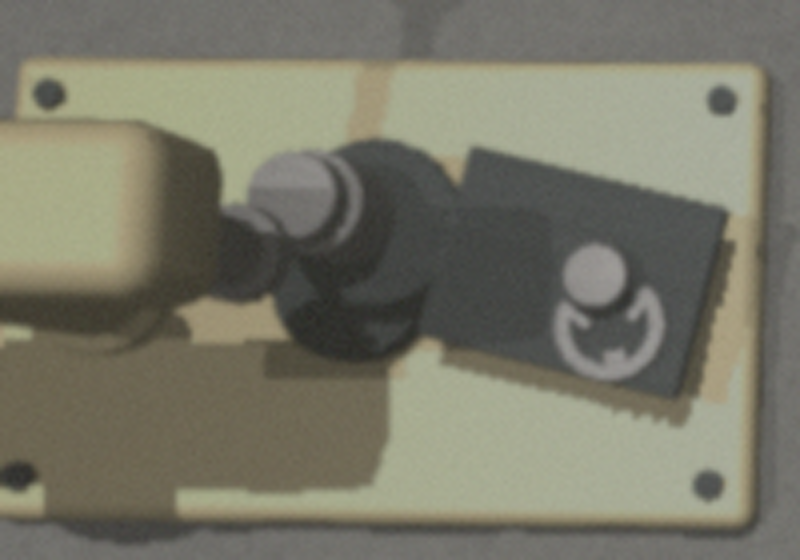

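The press crop shows post head at full-image (149,219), clip centre about (152,233) with its mouth up the image, and the swing arm slightly turned. Next I'll refine the fork pose with two-view masks.

```bash
python3 - <<'E'
from h import *
np.set_printoptions(precision=4,suppress=True)
for n,roi in(("top0.png",(360,225,405,330)),("scene0.png",(170,165,210,240))):
    d=load(n);f=d["frame"];hsv=cv2.cvtColor(f,cv2.COLOR_RGB2HSV).astype(int)
    x0,y0,x1,y1=roi;sub=hsv[y0:y1,x0:x1]
    red=((sub[...,1]>110)&((sub[...,0]<16)|(sub[...,0]>170)))
    v=f[y0:y1,x0:x1].max(2); br=v>120
    for nm,m,z in(("red",red,.02),("bright",br&~red,.016)):
        m=m.astype(np.uint8)*255
        c=max(cv2.findContours(m,0,1,offset=(x0,y0))[0],key=cv2.contourArea)
        Q=ray(d,c.reshape(-1,2),z)[:,:2].astype(np.float32)*1000
        print(n,nm,cv2.boundingRect(c),"rect",cv2.minAreaRect(Q),"line",cv2.fitLine(Q,2,0,.01,.01).ravel(),Q[:,0].min(),Q[:,0].max())
w=load("wrist0.png");print(w["camera_matrix"],w["T"][:3,:])
# base edges of press (top face z=.025), corner bolts from crop
d=load("top0.png")
B=np.array([[48,94],[722,101],[18,474],[708,486]])/4+[0,150]
P=ray(d,B,.025);print(P); 
print("post",ray(d,[[595/4,275/4+150]],.0888),"clip",ray(d,[[608/4,150+325/4]],.075),"back",ray(d,[[611/4,150+377/4]],.075))
s=load("scene0.png")
E
```

```text
top0.png red (377, 261, 16, 60) rect ((486.8099060058594, -384.8307189941406), (107.74829864501953, 22.58073616027832), 2.826615810394287) line [   0.999     0.0454  486.6197 -384.8577] 432.96564 540.7876
top0.png bright (367, 228, 28, 33) rect ((571.7635498046875, -383.3625183105469), (58.72175216674805, 51.32978439331055), 4.866200923919678) line [   0.9953    0.0969  577.0961 -381.6537] 542.6893 602.91046
scene0.png red (185, 172, 11, 37) rect ((489.405517578125, -384.3114318847656), (107.97106170654297, 23.14061164855957), 3.1794545650482178) line [   0.9984    0.0574  491.7513 -384.207 ] 435.9055 542.7879
scene0.png bright (170, 165, 40, 75) rect ((515.490234375, -387.12445068359375), (218.70167541503906, 93.71143341064453), 2.04689359664917) line [   0.995     0.0995  518.5581 -384.0334] 407.88272 623.0977
[[299.7394   0.     279.2182]
 [  0.     299.7394 207.1093]
 [  0.       0.       1.    ]] [[ 0.3766 -0.8935 -0.2446  0.287 ]
 [-0.9264 -0.3636 -0.0983 -0.5317]
 [-0.0011  0.2636 -0.9646  0.3741]]
[[ 0.7017  0.3178  0.025 ]
 [ 0.6999 -0.003   0.025 ]
 [ 0.5226  0.3184  0.025 ]
 [ 0.5194 -0.002   0.025 ]]
post [[0.6102 0.0367 0.0888]] clip [[0.5896 0.0338 0.075 ]] back [[0.5668 0.0317 0.075 ]]
```

Request:
apply_moves(
  deltas=[0.1,-0.03,0.05,0,0,0.03,0.22,-0.07,0.12,0,0,0.06,0.38,-0.12,0.2,0,0,0.1,0.55,-0.18,0.32,0,0,0.14,0.7,-0.24,0.44,0,0,0.17,0.85,-0.28,0.54,0,0,0.2,0.95,-0.3,0.62,0,0,0.212,1,-0.3,0.65,0,0,0.212,1,-0.3,0.65,0,0,0.212,1,-0.3,0.65,0,0,0.212],
  gripper=-0.2,
  newtons=80,
)

```text
clock: 0.98
tool_pos: [0.3884, -0.4254, 0.1156]
ee_rot: [[0.999, 0.054, -0.0], [0.054, -0.999, -0.0], [-0.0, 0.0, -1.0]]
wrist_force: [-0.2, 0.6, -0.4]
width: 0.0513
finger_force: 0.0
```

```bash
cat >> h.py <<'E'
def goal(p,yaw,pitch=0):
    "deltas from current measured pose to TCP position p and tool-x yaw"
    s=robot.state();R=np.array(s["ee_rot"]);t=np.array(s["tool_pos"])
    c,q=np.cos(yaw),np.sin(yaw);G=np.array([[c,q,0],[q,-c,0],[0,0,-1.]])
    rv=cv2.Rodrigues(R.T@G)[0].ravel()
    return np.round(np.r_[R.T@(np.array(p)-t)/.2,rv/(np.pi/2)],4)
E
python3 - <<'E'
from h import *
np.set_printoptions(precision=4,suppress=True)
snap("wrist","wrist1.png");s=robot.state();print(s["clock"],s["tool_pos"],s["width"],s["wrist_force"])
print(goal([.488,-.3845,.018],.053))
E
```

```text
1.0333 [ 0.3881 -0.4262  0.1163] 0.050980841082314855 [-0.3868 -1.0331  0.1765]
[ 0.5097 -0.1823  0.4912  0.0008 -0.0001 -0.    ]
```

View pics/wrist1.png

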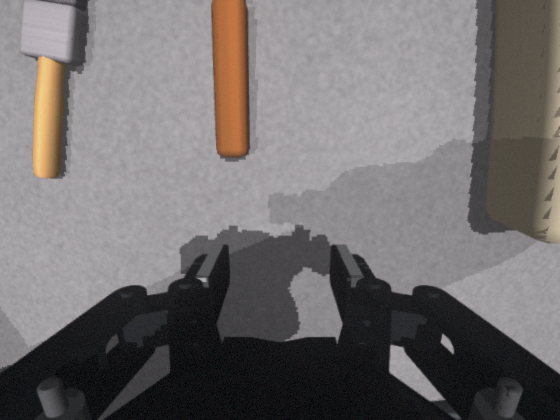

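The wrist view shows the fork handle's rear end at (232,157), axis running up to (229,0), centred to the tool with a small offset.

```bash
python3 - <<'E'
from h import *
np.set_printoptions(precision=4,suppress=True)
d=load("wrist1.png");hsv=cv2.cvtColor(d["frame"],cv2.COLOR_RGB2HSV)
m=((hsv[...,1]>170)&(hsv[...,0]<12))*np.uint8(255);m[:,:150]=0;m[:,300:]=0
c=max(cv2.findContours(m,0,1)[0],key=cv2.contourArea);c=c.reshape(-1,2)
P=ray(d,c,.02)*1000;s=c[:,1]>2
print(cv2.boundingRect(c),P[:,0].min())
for r in(20,60,100,140):
    k=P[c[:,1]==r];print(k[:,:2])
E
```

```text
(165, 413, 1, 1) 170.64856172606068
[]
[]
[]
[]
```

```bash
python3 - <<'E'
from h import *
np.set_printoptions(precision=4,suppress=True)
d=load("wrist1.png");hsv=cv2.cvtColor(d["frame"],cv2.COLOR_RGB2HSV);print(hsv[60,205:255:6])
m=((hsv[...,1]>110)&(hsv[...,2]>50))*np.uint8(255);m[:,:150]=0;m[:,300:]=0;m[200:]=0
for z in(.012,.024):
  for r in(20,60,100,140):
    k=np.flatnonzero(m[r]);P=ray(d,[[k[0],r],[k[-1],r]],z)*1000;print(z,r,k[[0,-1]],P[:,:2].ravel())
k=np.flatnonzero(m[:,232]);print(k[-1],ray(d,[[232,k[-1]]],.012))
E
```

```text
[[150   6 166]
 [173   6 164]
 [ 12 158 158]
 [ 12 165 176]
 [ 12 168 187]
 [ 12 163 193]
 [ 11 157 159]
 [  9 114  74]
 [150   7 144]]
0.012 20 [212 246] [ 525.0881 -371.4218  526.0725 -395.4915]
0.012 60 [214 247] [ 498.3114 -373.2378  499.371  -397.1275]
0.012 100 [215 247] [ 470.4533 -374.2573  471.5757 -398.0287]
0.012 140 [217 247] [ 441.2495 -375.9731  442.3956 -398.9123]
0.024 20 [212 246] [ 521.453  -374.0618  522.3868 -396.8924]
0.024 60 [214 247] [ 496.0549 -375.7843  497.0599 -398.4441]
0.024 100 [215 247] [ 469.6309 -376.7514  470.6955 -399.299 ]
0.024 140 [217 247] [ 441.9306 -378.3788  443.0176 -400.137 ]
156 [[ 0.4297 -0.3877  0.012 ]]
```

Request:
apply_moves(
  deltas=[0.1,-0.04,0.04,0,0,0,0.25,-0.09,0.1,0,0,0,0.4,-0.14,0.16,0,0,0,0.48,-0.17,0.24,0,0,0,0.5,-0.178,0.32,0,0,0,0.5,-0.178,0.39,0,0,0,0.5,-0.178,0.45,0,0,0,0.5,-0.178,0.48,0,0,0,0.5,-0.178,0.49,0,0,0,0.5,-0.178,0.49,0,0,0],
)

```text
clock: 1.87
tool_pos: [0.4858, -0.3849, 0.0173]
ee_rot: [[0.999, 0.052, -0.0], [0.052, -0.999, -0.0], [-0.0, 0.0, -1.0]]
wrist_force: [-0.4, 0.7, -0.2]
width: 0.0516
finger_force: 0.0
```

Request:
apply_moves(
  deltas=[0,0,0,0,0,0,0,0,0,0,0,0,0,0,0,0,0,0,0,0,0,0,0,0,0,0,0,0,0,0,0,0,0,0,0,0,0,0,0,0,0,0,0,0,0,0,0,0,0,0,0,0,0,0,0,0,0,0,0,0],
  gripper=1,
  newtons=80,
)

```text
clock: 2.7
tool_pos: [0.4869, -0.3851, 0.0187]
ee_rot: [[0.999, 0.053, 0.001], [0.053, -0.999, -0.002], [0.001, 0.002, -1.0]]
wrist_force: [-2.1, -1.2, 6.2]
width: 0.0223
finger_force: 81.0
```

Request:
apply_moves(
  deltas=[0,0,-0.05,0,0,0,0,0,-0.15,0,0,0,-0.02,-0.03,-0.3,0,0,0,-0.05,-0.12,-0.42,0,0,0,-0.1,-0.25,-0.52,0,0,0,-0.15,-0.42,-0.58,0,0,0,-0.2,-0.6,-0.6,0,0,0,-0.22,-0.8,-0.6,0,0,0,-0.25,-0.93,-0.6,0,0,0,-0.25,-1,-0.6,0,0,0],
)

```text
clock: 3.53
tool_pos: [0.425, -0.1843, 0.1378]
ee_rot: [[0.999, 0.054, -0.0], [0.054, -0.999, 0.0], [-0.0, -0.0, -1.0]]
wrist_force: [-0.1, -0.4, -1.3]
width: 0.0225
finger_force: 80.0
```

Request:
apply_moves(
  deltas=[0,-0.15,0,0,0,0,0,-0.32,0,0,0,0,0,-0.5,0,0,0,0,0,-0.68,0,0,0,0,0,-0.84,0,0,0,0,0,-0.95,0,0,0,0,0,-1,0,0,0,0,0,-1,0,0,0,0,0,-1,0,0,0,0,0,-1,0,0,0,0],
)

```text
clock: 4.37
tool_pos: [0.4158, 0.0116, 0.1374]
ee_rot: [[0.999, 0.052, 0.0], [0.052, -0.999, -0.001], [0.0, 0.001, -1.0]]
wrist_force: [-0.1, -0.9, -1.3]
width: 0.0224
finger_force: 80.0
```

```bash
python3 - <<'E'
from h import *
np.set_printoptions(precision=4,suppress=True)
snap("wrist","wrist2.png");snap("top","top2.png");s=robot.state();print(s["clock"],s["tool_pos"],s["width"],s["wrist_force"],s["ee_rot"])
E
```

```text
4.4667 [0.4157 0.0114 0.1373] 0.02226722302480054 [-0.2649 -0.6488 -1.914 ] [[ 0.9987  0.0511 -0.    ]
 [ 0.0511 -0.9987 -0.0003]
 [-0.0001  0.0003 -1.    ]]
```

View pics/wrist2.png

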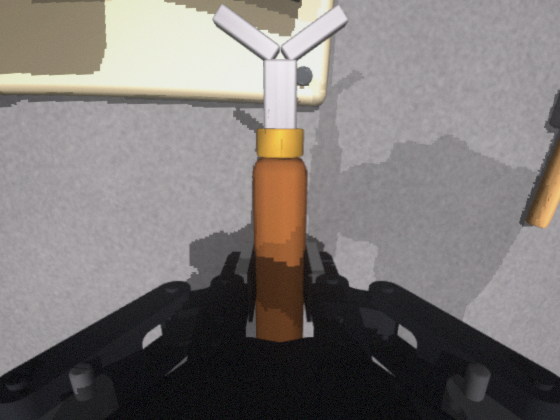

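Fork held straight: head symmetric about column 280, apex near (280,47). Next I'll move to where the wrist camera sees the clip beside the fork.

Request:
apply_moves(
  deltas=[0.04,0.03,-0.03,0,0,0,0.1,0.08,-0.06,0,0,0,0.2,0.15,-0.11,0,0,0,0.3,0.22,-0.11,0,0,0,0.37,0.26,-0.11,0,0,0,0.4,0.28,-0.11,0,0,0,0.41,0.28,-0.11,0,0,0,0.41,0.28,-0.11,0,0,0,0.41,0.28,-0.11,0,0,0,0.41,0.28,-0.11,0,0,0],
)

```text
clock: 5.3
tool_pos: [0.4997, -0.0387, 0.1593]
ee_rot: [[0.999, 0.053, -0.0], [0.053, -0.999, 0.0], [-0.0, -0.0, -1.0]]
wrist_force: [0.1, 0.4, -0.5]
width: 0.0222
finger_force: 80.0
```

```bash
python3 - <<'E'
from h import *
np.set_printoptions(precision=4,suppress=True)
d=snap("wrist","wrist3.png");s=robot.state();print(s["clock"],s["tool_pos"])
cv2.imwrite("pics/w3c.png",cv2.resize(d["frame"][0:200,90:357],None,fx=3,fy=3,interpolation=2)[:,:,::-1])
E
```

```text
5.35 [ 0.4998 -0.0387  0.1594]
```

View pics/w3c.png

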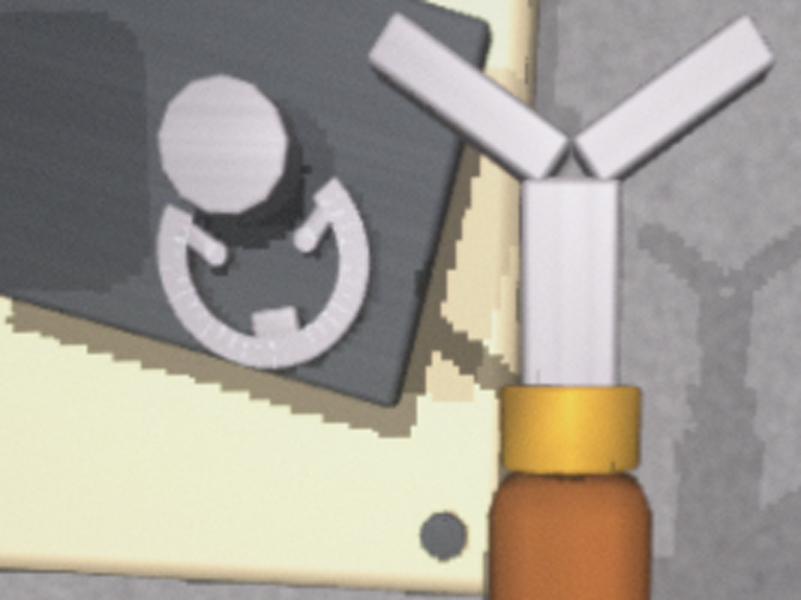

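```bash
python3 - <<'E'
from h import *
from scipy.optimize import least_squares
np.set_printoptions(precision=4,suppress=True)
d=load("wrist3.png");t=np.array([.4998,-.0387,.1594]);R=np.array([[.9986,.0525,0],[.0525,-.9986,0],[0,0,-1]])
px=lambda L:(np.array(L,float)/3+[90,0]-[.33,.33])
def circ(P,r=None):
    o=least_squares(lambda q:np.hypot(*(P[:,:2]-q[:2]).T)-q[2],[*P[:,:2].mean(0),.02]);return o.x,np.abs(o.fun).max()
c,e=circ(ray(d,px([(157,245),(165,290),(200,345),(264,369),(330,340),(362,300),(370,258),(360,220)]),.075));print("clip",c,e)
p,e=circ(ray(d,px([(159,145),(288,145),(222,74),(222,214),(175,185),(272,185),(178,100),(268,100)]),.0888));print("post",p,e)
for q in([(0,0)],):
    tips=ray(d,px([(193,249-40),(310,240)]),.075)
pr=ray(d,px([(175,215),(328,192),(217,257),(303,243),(275,320)]),.075);print("prongs",pr[:,:2]-c[:2])
m=(pr[0]+pr[1])/2-[*c[:2],.075];m2=(pr[2]+pr[3])/2-[*c[:2],.075]
print("mouth yaw",np.arctan2(m[1],m[0]),np.arctan2(m2[1],m2[0]),"back prong",np.arctan2(*(c[:2]-pr[4,:2])[::-1]))
dv=p[:2]-c[:2];print("clip->post",dv,np.hypot(*dv),np.arctan2(*dv[::-1]))
F=ray(d,px([(569,145),(402,12),(745,15),(525,190),(619,190),(525,380),(619,380)]),t[2]-.002);print("fork in tool mm",((F-t)@R*1000)[:,:2])
E=ray(d,px([(0,566),(500,590)]),.025);print("base edge",E,np.arctan2(-(E[0]-E[1])[0],(E[0]-E[1])[1]))
# same post/clip in top view, second estimate
E
```

```text
clip [0.5888 0.0345 0.0242] 0.0008881328786884551
post [0.6094 0.0377 0.0132] 0.000633742478866146
prongs [[ 0.0086  0.0196]
 [ 0.0145 -0.0152]
 [-0.0002  0.0102]
 [ 0.0035 -0.0095]
 [-0.0135 -0.0029]]
mouth yaw 0.19131101421026941 0.2179070055123383 back prong 0.2092464570386033
clip->post [0.0206 0.0032] 0.020828483856004623 0.1557011136220443
fork in tool mm [[ 96.6086   0.9213]
 [113.28   -21.0657]
 [112.9838  24.0804]
 [ 90.8861  -5.0452]
 [ 90.9021   7.7145]
 [ 65.6505  -5.2826]
 [ 65.6647   8.0396]]
base edge [[ 0.5023  0.1354  0.025 ]
 [ 0.5026 -0.0189  0.025 ]] 0.0024556012643141977
```

Crop shows post head circle centred at crop (223,145), clip outline centred (263,262) with its mouth up and slightly to the left (yaw ≈0.2), and the fork apex at (569,145). Bore to post is 20.8 mm.

```bash
cat >> h.py <<'E'
CLIP=np.array([.5888,.0345]);POST=np.array([.6094,.0377]);YAW=.17
def tcp(off,z,ap=(.097,.0013),base=None,yaw=YAW):
    "TCP for apex 'off' m behind bedded contact with clip bore at base, approach along clip->post"
    u=(POST-CLIP)/np.linalg.norm(POST-CLIP);c,q=np.cos(yaw),np.sin(yaw)
    b=CLIP if base is None else base
    # apex 29.3 mm behind bore along fork axis
    return np.r_[b-off*u-.0293*np.array([c,q])-np.array([[c,q],[q,-c]])@ap,z]
E
python3 - <<'E'
from h import *
for o,z in((.014,.1594),(.014,.082),(0,.082)): p=tcp(o,z);print(p,goal(p,YAW))
p=tcp(0,.082,base=POST);print("home",p)
E
```

```text
[0.45026662 0.01226455 0.1594    ] [-2.338e-01 -2.675e-01 -1.000e-04  1.000e-04 -0.000e+00 -7.440e-02]
[0.45026662 0.01226455 0.082     ] [-2.338e-01 -2.675e-01  3.869e-01  1.000e-04 -0.000e+00 -7.440e-02]
[0.46410071 0.01441353 0.082     ] [-1.641e-01 -2.746e-01  3.869e-01  1.000e-04 -0.000e+00 -7.440e-02]
home [0.48470071 0.01761353 0.082     ]
```

Request:
apply_moves(
  deltas=[-0.06,-0.07,0,0,0,-0.02,-0.13,-0.15,0,0,0,-0.05,-0.2,-0.23,0.02,0,0,-0.074,-0.234,-0.267,0.08,0,0,-0.074,-0.234,-0.267,0.16,0,0,-0.074,-0.234,-0.267,0.24,0,0,-0.074,-0.234,-0.267,0.31,0,0,-0.074,-0.234,-0.267,0.36,0,0,-0.074,-0.234,-0.267,0.38,0,0,-0.074,-0.234,-0.267,0.387,0,0,-0.074],
)

```text
clock: 6.18
tool_pos: [0.4502, 0.012, 0.0814]
ee_rot: [[0.986, 0.168, -0.001], [0.168, -0.986, 0.0], [-0.001, -0.0, -1.0]]
wrist_force: [-0.6, 0.1, -0.6]
width: 0.0224
finger_force: 80.1
```

```bash
python3 - <<'E'
from h import *
np.set_printoptions(precision=4,suppress=True)
a=snap("scene","scene4.png");w=snap("wrist","wrist4.png");s=robot.state();print(s["clock"],s["tool_pos"],s["wrist_force"])
f=a["frame"][165:265,330:463];A=cv2.resize(f,None,fx=4,fy=4,interpolation=2)
B=w["frame"][0:130,200:360];B=cv2.resize(B,(260,211))
C=np.zeros((620,532,3),np.uint8)
C[:400]=A[:400];C[405:405+211,:260]=B
cv2.imwrite("pics/c4.png",C[:600,:,::-1])
E
```

```text
6.2833 [0.4509 0.0118 0.0823] [-0.2819 -0.1429 -0.4314]
```

View pics/c4.png

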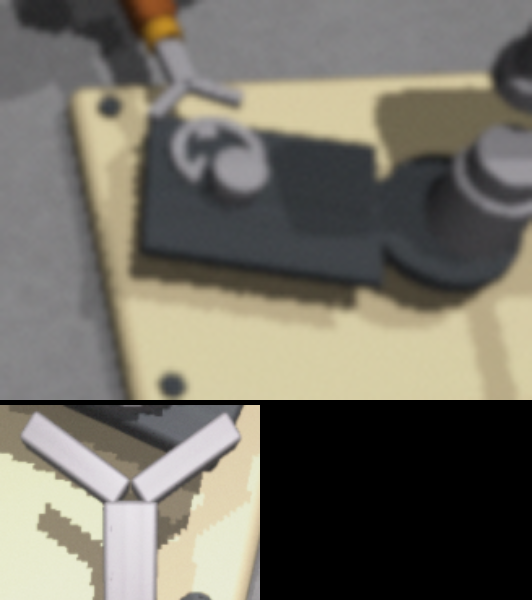

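The scene crop shows the fork notch straddling the clip's back with a gap and the head level above the arm; the wrist crop shows the head free over the arm's edge. I'll advance to bed the clip.

Request:
apply_moves(
  deltas=[0.005,0,0,0,0,0,0.012,0,0,0,0,0,0.02,0,0,0,0,0,0.028,0,0,0,0,0,0.036,0.001,0,0,0,0,0.044,0.001,0,0,0,0,0.052,0.001,0,0,0,0,0.06,0.001,0,0,0,0,0.067,0.001,0,0,0,0,0.072,0.001,0,0,0,0],
)

```text
clock: 7.12
tool_pos: [0.4651, 0.0141, 0.0818]
ee_rot: [[0.986, 0.168, -0.0], [0.168, -0.986, -0.0], [-0.0, 0.0, -1.0]]
wrist_force: [-0.1, 0.4, -1.6]
width: 0.0221
finger_force: 80.0
```

Request:
apply_moves(
  deltas=[0.003,0,0,0,0,0,0.006,0,0,0,0,0,0.009,0,0,0,0,0,0.012,0,0,0,0,0,0.015,0,0,0,0,0,0.018,0,0,0,0,0,0.021,0,0,0,0,0,0.024,0,0,0,0,0,0.027,0,0,0,0,0,0.03,0,0,0,0,0],
)

```text
clock: 7.95
tool_pos: [0.471, 0.0151, 0.0819]
ee_rot: [[0.986, 0.168, 0.0], [0.168, -0.986, -0.0], [0.0, 0.0, -1.0]]
wrist_force: [-1.4, 0.2, -1.0]
width: 0.0223
finger_force: 80.0
```

```bash
python3 - <<'E'
from h import *
np.set_printoptions(precision=4,suppress=True)
a=snap("scene","scene5.png");w=snap("wrist","wrist5.png");t=snap("top","top5.png");s=robot.state();print(s["clock"],s["tool_pos"],s["wrist_force"])
C=np.zeros((600,800,3),np.uint8)
C[:400,:532]=cv2.resize(a["frame"][165:265,330:463],None,fx=4,fy=4,interpolation=2)[:400]
C[402:598,:400]=cv2.resize(w["frame"][0:98,180:380],(400,196))
C[402:598,402:800]=cv2.resize(t["frame"][195:265,90:232],(398,196),interpolation=2)
cv2.imwrite("pics/c5.png",C[:,:,::-1])
E
```

```text
8.1 [0.4709 0.0151 0.0819] [-0.2373  0.2475 -1.3676]
```

View pics/c5.png

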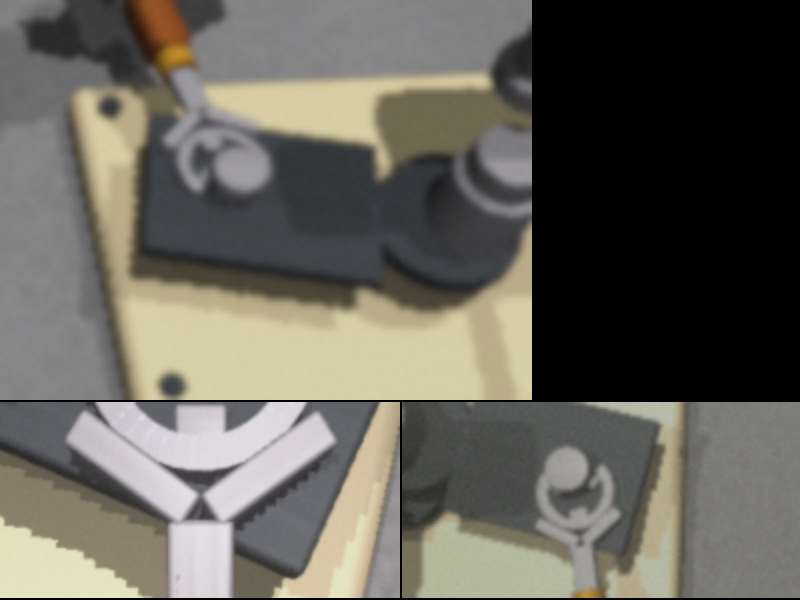

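The clip is bedded evenly in the V with the fork head over its back (wrist crop centre (205,480)), and the back prong lies on the fork axis. I'll push on in small steps.

Request:
apply_moves(
  deltas=[0.0025,0,0,0,0,0,0.005,0,0,0,0,0,0.0075,0,0,0,0,0,0.01,0,0,0,0,0,0.0125,0,0,0,0,0,0.015,0,0,0,0,0,0.0175,0,0,0,0,0,0.02,0,0,0,0,0,0.02,0,0,0,0,0,0.02,0,0,0,0,0],
)

```text
clock: 8.93
tool_pos: [0.4743, 0.0158, 0.0816]
ee_rot: [[0.986, 0.168, -0.001], [0.168, -0.986, 0.0], [-0.001, -0.0, -1.0]]
wrist_force: [-5.0, 0.2, -1.5]
width: 0.0223
finger_force: 80.0
```

Request:
apply_moves(
  deltas=[0.001,0,0,0,0,0,0.002,0,0,0,0,0,0.003,0,0,0,0,0,0.004,0,0,0,0,0,0.005,0,0,0,0,0,0.006,0,0,0,0,0,0.007,0,0,0,0,0,0.0075,0,0,0,0,0,0.0075,0,0,0,0,0,0.0075,0,0,0,0,0],
)

```text
clock: 9.77
tool_pos: [0.4751, 0.016, 0.0813]
ee_rot: [[0.986, 0.168, -0.003], [0.168, -0.986, -0.0], [-0.003, -0.0, -1.0]]
wrist_force: [-8.5, -0.8, -0.7]
width: 0.0224
finger_force: 80.1
```

Request:
apply_moves(
  deltas=[0.001,0,0,0,0,0,0.002,0,0,0,0,0,0.003,0,0,0,0,0,0.004,0,0,0,0,0,0.005,0,0,0,0,0,0.006,0,0,0,0,0,0.007,0,0,0,0,0,0.0075,0,0,0,0,0,0.0075,0,0,0,0,0,0.0075,0,0,0,0,0],
)

```text
clock: 10.6
tool_pos: [0.476, 0.0162, 0.0811]
ee_rot: [[0.986, 0.168, -0.004], [0.168, -0.986, -0.0], [-0.004, -0.0, -1.0]]
wrist_force: [-10.1, -1.1, -0.4]
width: 0.0225
finger_force: 80.2
```

Request:
apply_moves(
  deltas=[0.001,0,0,0,0,0,0.002,0,0,0,0,0,0.003,0,0,0,0,0,0.004,0,0,0,0,0,0.005,0,0,0,0,0,0.005,0,0,0,0,0,0.005,0,0,0,0,0,0.005,0,0,0,0,0,0.005,0,0,0,0,0,0.005,0,0,0,0,0],
)

```text
clock: 11.43
tool_pos: [0.4771, 0.0164, 0.0811]
ee_rot: [[0.986, 0.168, -0.004], [0.168, -0.986, -0.0], [-0.004, -0.0, -1.0]]
wrist_force: [-9.4, -0.2, 0.4]
width: 0.0222
finger_force: 80.2
```

Request:
apply_moves(
  deltas=[0.001,0,0,0,0,0,0.002,0,0,0,0,0,0.003,0,0,0,0,0,0.004,0,0,0,0,0,0.005,0,0,0,0,0,0.005,0,0,0,0,0,0.005,0,0,0,0,0,0.005,0,0,0,0,0,0.005,0,0,0,0,0,0.005,0,0,0,0,0],
)

```text
clock: 12.27
tool_pos: [0.4777, 0.0166, 0.081]
ee_rot: [[0.986, 0.168, -0.005], [0.168, -0.986, -0.0], [-0.005, -0.0, -1.0]]
wrist_force: [-12.2, -1.4, 0.3]
width: 0.022
finger_force: 80.3
```

Request:
apply_moves(
  deltas=[0.001,0,0,0,0,0,0.002,0,0,0,0,0,0.003,0,0,0,0,0,0.004,0,0,0,0,0,0.005,0,0,0,0,0,0.005,0,0,0,0,0,0.005,0,0,0,0,0,0.005,0,0,0,0,0,0.005,0,0,0,0,0,0.005,0,0,0,0,0],
)

```text
clock: 13.1
tool_pos: [0.4805, 0.0168, 0.0817]
ee_rot: [[0.986, 0.168, -0.001], [0.168, -0.986, 0.0], [-0.001, -0.0, -1.0]]
wrist_force: [-5.1, 1.5, -1.1]
width: 0.0224
finger_force: 79.9
```

```bash
python3 - <<'E'
from h import *
np.set_printoptions(precision=4,suppress=True)
a=snap("scene","scene6.png");w=snap("wrist","wrist6.png");t=snap("top","top6.png");s=robot.state();print(s["clock"],s["tool_pos"],s["wrist_force"])
C=np.zeros((600,800,3),np.uint8)
C[:400,:532]=cv2.resize(a["frame"][165:265,330:463],None,fx=4,fy=4,interpolation=2)[:400]
C[402:598,:400]=cv2.resize(w["frame"][0:98,180:380],(400,196))
C[402:598,402:800]=cv2.resize(t["frame"][195:265,90:232],(398,196),interpolation=2)
cv2.imwrite("pics/c6.png",C[:,:,::-1])
E
```

```text
13.25 [0.4808 0.0168 0.0818] [-3.143   1.2499 -1.231 ]
```

View pics/c6.png

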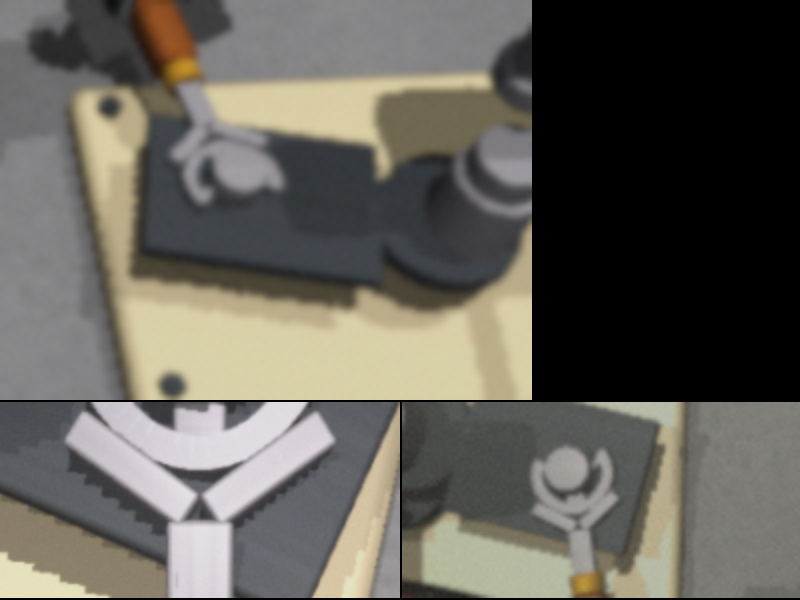

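The force peaked and then fell. The clip is well advanced but a gap still shows between post and back prong in the wrist crop (200,420). I'll continue gently.

Request:
apply_moves(
  deltas=[0.001,0,0,0,0,0,0.002,0,0,0,0,0,0.003,0,0,0,0,0,0.004,0,0,0,0,0,0.005,0,0,0,0,0,0.005,0,0,0,0,0,0.005,0,0,0,0,0,0.005,0,0,0,0,0,0.005,0,0,0,0,0,0.005,0,0,0,0,0],
)

```text
clock: 14.08
tool_pos: [0.4818, 0.0169, 0.0819]
ee_rot: [[0.986, 0.168, 0.0], [0.168, -0.986, -0.0], [0.0, 0.0, -1.0]]
wrist_force: [-0.1, -0.7, -1.6]
width: 0.0224
finger_force: 80.0
```

Request:
apply_moves(
  deltas=[0.001,0,0,0,0,0,0.002,0,0,0,0,0,0.003,0,0,0,0,0,0.004,0,0,0,0,0,0.005,0,0,0,0,0,0.005,0,0,0,0,0,0.005,0,0,0,0,0,0.005,0,0,0,0,0,0.005,0,0,0,0,0,0.005,0,0,0,0,0],
)

```text
clock: 14.92
tool_pos: [0.4827, 0.0171, 0.0819]
ee_rot: [[0.986, 0.168, 0.0], [0.168, -0.986, -0.0], [0.0, 0.0, -1.0]]
wrist_force: [0.6, -0.1, -2.1]
width: 0.0221
finger_force: 80.0
```

Request:
apply_moves(
  deltas=[0.001,0,0,0,0,0,0.002,0,0,0,0,0,0.003,0,0,0,0,0,0.004,0,0,0,0,0,0.005,0,0,0,0,0,0.005,0,0,0,0,0,0.005,0,0,0,0,0,0.005,0,0,0,0,0,0.005,0,0,0,0,0,0.005,0,0,0,0,0],
)

```text
clock: 15.75
tool_pos: [0.4837, 0.0172, 0.0819]
ee_rot: [[0.986, 0.168, 0.0], [0.168, -0.986, -0.0], [-0.0, 0.0, -1.0]]
wrist_force: [-0.1, -0.2, -1.9]
width: 0.022
finger_force: 80.0
```

Request:
apply_moves(
  deltas=[0.001,0,0,0,0,0,0.002,0,0,0,0,0,0.003,0,0,0,0,0,0.004,0,0,0,0,0,0.004,0,0,0,0,0,0.004,0,0,0,0,0,0.004,0,0,0,0,0,0.004,0,0,0,0,0,0.004,0,0,0,0,0,0.004,0,0,0,0,0],
)

```text
clock: 16.58
tool_pos: [0.4845, 0.0174, 0.0819]
ee_rot: [[0.986, 0.168, -0.0], [0.168, -0.986, -0.0], [-0.0, 0.0, -1.0]]
wrist_force: [0.3, -0.4, -1.0]
width: 0.0225
finger_force: 79.9
```

Request:
apply_moves(
  deltas=[0.001,0,0,0,0,0,0.002,0,0,0,0,0,0.003,0,0,0,0,0,0.004,0,0,0,0,0,0.004,0,0,0,0,0,0.004,0,0,0,0,0,0.004,0,0,0,0,0,0.004,0,0,0,0,0,0.004,0,0,0,0,0,0.004,0,0,0,0,0],
)

```text
clock: 17.42
tool_pos: [0.485, 0.0175, 0.0817]
ee_rot: [[0.986, 0.168, -0.001], [0.168, -0.986, 0.0], [-0.001, -0.0, -1.0]]
wrist_force: [-5.3, -0.4, -1.2]
width: 0.0222
finger_force: 80.0
```

Request:
apply_moves(
  deltas=[0.001,0,0,0,0,0,0.002,0,0,0,0,0,0.003,0,0,0,0,0,0.004,0,0,0,0,0,0.004,0,0,0,0,0,0.004,0,0,0,0,0,0.004,0,0,0,0,0,0.004,0,0,0,0,0,0.004,0,0,0,0,0,0.004,0,0,0,0,0],
)

```text
clock: 18.25
tool_pos: [0.4852, 0.0176, 0.0815]
ee_rot: [[0.986, 0.168, -0.002], [0.168, -0.986, -0.0], [-0.002, -0.0, -1.0]]
wrist_force: [-7.5, -1.1, 0.1]
width: 0.022
finger_force: 80.1
```

```bash
python3 - <<'E'
from h import *
np.set_printoptions(precision=4,suppress=True)
a=snap("scene","scene7.png");w=snap("wrist","wrist7.png");t=snap("top","top7.png");s=robot.state();print(s["clock"],s["tool_pos"],s["wrist_force"])
C=np.zeros((600,800,3),np.uint8)
C[:400,:532]=cv2.resize(a["frame"][165:265,330:463],None,fx=4,fy=4,interpolation=2)[:400]
C[402:598,:400]=cv2.resize(w["frame"][0:98,180:380],(400,196))
C[402:598,402:800]=cv2.resize(t["frame"][195:265,90:232],(398,196),interpolation=2)
cv2.imwrite("pics/c7.png",C[:,:,::-1])
E
```

```text
18.4 [0.4852 0.0176 0.0815] [-8.7097  0.8558 -1.4123]
```

View pics/c7.png

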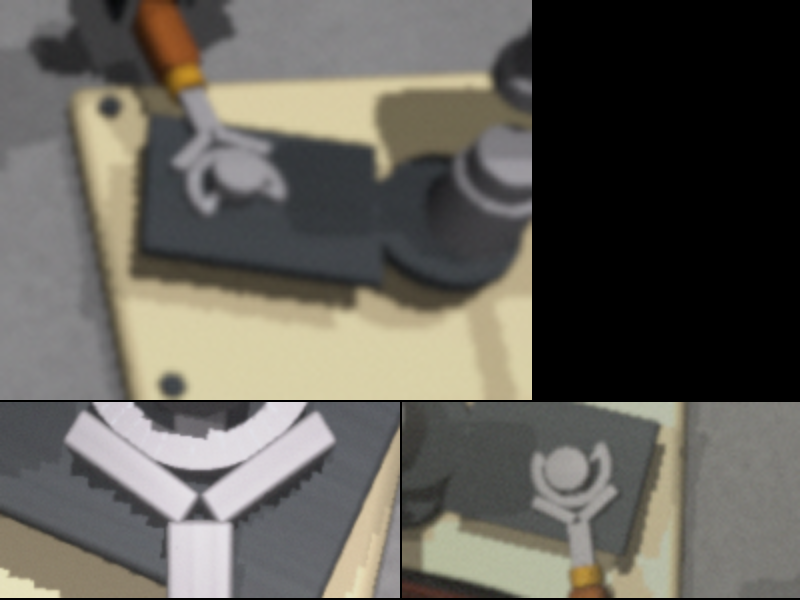

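The clip now rings the post and hides the back prong under the head. TCP 0.485 matches the predicted home of 0.4847, and it has stopped hard. I'll press once slightly more, then back off and check.

Request:
apply_moves(
  deltas=[0.001,0,0,0,0,0,0.002,0,0,0,0,0,0.003,0,0,0,0,0,0.003,0,0,0,0,0,0.003,0,0,0,0,0,0.003,0,0,0,0,0,0.003,0,0,0,0,0,0.003,0,0,0,0,0,0.003,0,0,0,0,0,0.003,0,0,0,0,0],
)

```text
clock: 19.23
tool_pos: [0.4853, 0.0177, 0.0813]
ee_rot: [[0.986, 0.168, -0.003], [0.168, -0.986, -0.0], [-0.003, -0.0, -1.0]]
wrist_force: [-10.6, -0.7, 0.4]
width: 0.0222
finger_force: 80.2
```

Request:
apply_moves(
  deltas=[-0.005,0,0,0,0,0,-0.015,0,0,0,0,0,-0.03,0,0,0,0,0,-0.06,0,0,0,0,0,-0.1,0,0,0,0,0,-0.15,0,-0.04,0,0,0,-0.18,0,-0.12,0,0,0,-0.2,0,-0.22,0,0,0,-0.2,0,-0.32,0,0,0,-0.2,0,-0.37,0,0,0],
)

```text
clock: 20.07
tool_pos: [0.448, 0.0106, 0.1586]
ee_rot: [[0.986, 0.168, 0.004], [0.168, -0.986, -0.001], [0.004, 0.002, -1.0]]
wrist_force: [-0.3, 0.4, -0.9]
width: 0.0221
finger_force: 80.0
```

```bash
python3 - <<'E'
from h import *
np.set_printoptions(precision=4,suppress=True)
s=robot.state();print(s["clock"],s["tool_pos"],s["ee_rot"])
print(goal([.50,-.04,.159],.17))
E
```

```text
20.0667 [0.448  0.0106 0.1586] [[ 0.9858  0.1679  0.0038]
 [ 0.1679 -0.9858 -0.0011]
 [ 0.0035  0.0017 -1.    ]]
[ 0.2139  0.2931 -0.0009  0.0011 -0.0023 -0.0008]
```

Look from the same viewing pose as before, which is on the way back to the bench.

Request:
apply_moves(
  deltas=[0.02,0.05,0,0,0,0,0.06,0.12,0,0,0,0,0.11,0.19,0,0,0,0,0.16,0.25,0,0,0,0,0.2,0.29,0,0,0,0,0.21,0.29,0,0,0,0,0.21,0.29,0,0,0,0,0.21,0.29,0,0,0,0,0.21,0.29,0,0,0,0,0.21,0.29,0,0,0,0],
)

```text
clock: 20.9
tool_pos: [0.498, -0.0388, 0.1558]
ee_rot: [[0.986, 0.169, -0.0], [0.169, -0.986, -0.0], [-0.0, 0.0, -1.0]]
wrist_force: [-0.2, -0.6, -1.8]
width: 0.0224
finger_force: 80.0
```

```bash
python3 - <<'E'
from h import *
np.set_printoptions(precision=4,suppress=True)
d=snap("wrist","wrist8.png");s=robot.state();print(s["clock"],s["tool_pos"])
cv2.imwrite("pics/w8c.png",cv2.resize(d["frame"][0:200,90:357],None,fx=3,fy=3,interpolation=2)[:,:,::-1])
print("post head/groove px",proj(d,[[*POST,.0888],[*POST,.075]]))
print("target tool->world", goal([.4865,-.3850,.12],.053))
E
```

```text
20.95 [ 0.4981 -0.0388  0.1559]
post head/groove px [[183.5967  29.9117]
 [190.1078  36.3437]]
target tool->world [-0.3494  1.6964  0.1796  0.0001 -0.0001  0.0742]
```

View pics/w8c.png

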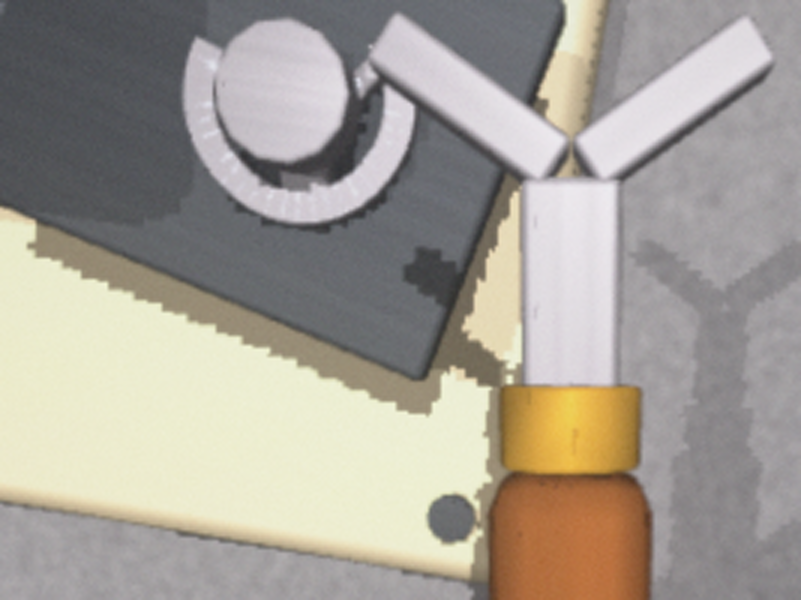

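The clip's ring is centred at crop (298,109), i.e. pixel (189.3,36.3). The groove point projects to (190.1,36.3), so the clip is home. Now I'll return the fork.

Request:
apply_moves(
  deltas=[-0.03,0.05,0,0,0,0,-0.08,0.15,0,0,0,0,-0.14,0.28,0,0,0,0,-0.2,0.43,0,0,0,0,-0.26,0.58,0,0,0,0,-0.3,0.73,0,0,0,0.02,-0.33,0.86,0,0,0,0.05,-0.35,0.95,0,0,0,0.07,-0.35,1,0,0,0,0.074,-0.35,1,0,0,0,0.074],
)

```text
clock: 21.78
tool_pos: [0.4628, -0.2499, 0.1559]
ee_rot: [[0.999, 0.051, 0.0], [0.051, -0.999, -0.001], [0.0, 0.001, -1.0]]
wrist_force: [0.8, -0.2, -1.6]
width: 0.0222
finger_force: 80.0
```

```bash
python3 - <<'E'
from h import *
print(robot.state()["tool_pos"],goal([.4865,-.3850,.0195],.053))
E
```

```text
[ 0.46275656 -0.24988381  0.15591461] [ 8.390e-02  6.803e-01  6.825e-01  4.000e-04 -1.000e-04 -1.200e-03]
```

Request:
apply_moves(
  deltas=[0.01,0.06,0,0,0,0,0.03,0.18,0,0,0,0,0.05,0.33,0,0,0,0,0.07,0.48,0.02,0,0,0,0.084,0.6,0.1,0,0,0,0.084,0.67,0.22,0,0,0,0.084,0.68,0.36,0,0,0,0.084,0.68,0.49,0,0,0,0.084,0.68,0.58,0,0,0,0.084,0.68,0.62,0,0,0],
)

```text
clock: 22.62
tool_pos: [0.4861, -0.3808, 0.0285]
ee_rot: [[0.998, 0.055, -0.003], [0.055, -0.998, 0.004], [-0.003, -0.004, -1.0]]
wrist_force: [-0.5, 0.5, -1.9]
width: 0.0219
finger_force: 80.0
```

Request:
apply_moves(
  deltas=[0,0,0.01,0,0,0,0,0,0.02,0,0,0,0,0,0.03,0,0,0,0,0,0.04,0,0,0,0,0,0.05,0,0,0,0,0,0.056,0,0,0,0,0,0.06,0,0,0,0,0,0.062,0,0,0,0,0,0.062,0,0,0,0,0,0.062,0,0,0],
)

```text
clock: 23.45
tool_pos: [0.487, -0.383, 0.0196]
ee_rot: [[0.999, 0.053, 0.0], [0.053, -0.999, -0.0], [0.0, 0.0, -1.0]]
wrist_force: [-0.4, 0.2, -1.7]
width: 0.0221
finger_force: 80.0
```

Request:
apply_moves(
  deltas=[0,0,0.001,0,0,0,0,0,0.002,0,0,0,0,0,0.003,0,0,0,0,0,0.004,0,0,0,0,0,0.005,0,0,0,0,0,0.006,0,0,0,0,0,0.007,0,0,0,0,0,0.007,0,0,0,0,0,0.007,0,0,0,0,0,0.007,0,0,0],
)

```text
clock: 24.28
tool_pos: [0.487, -0.383, 0.0187]
ee_rot: [[0.999, 0.053, 0.0], [0.053, -0.999, -0.0], [0.0, 0.0, -1.0]]
wrist_force: [-1.8, 1.8, 5.2]
width: 0.022
finger_force: 81.0
```

Contact with the bench. I'll release (partly, clear of the brush), wait and lift.

Request:
apply_moves(
  deltas=[0,0,0,0,0,0,0,0,0,0,0,0,0,0,0,0,0,0,0,0,0,0,0,0,0,0,0,0,0,0,0,0,0,0,0,0,0,0,0,0,0,0,0,0,0,0,0,0,0,0,0,0,0,0,0,0,0,0,0,0],
  gripper=-0.2,
)

```text
clock: 25.12
tool_pos: [0.487, -0.383, 0.0181]
ee_rot: [[0.999, 0.053, 0.0], [0.053, -0.999, -0.0], [0.0, 0.0, -1.0]]
wrist_force: [0.4, -0.0, -0.5]
width: 0.0513
finger_force: 0.0
```

Request:
apply_moves(
  deltas=[0,0,-0.02,0,0,0,0,0,-0.06,0,0,0,0,0,-0.12,0,0,0,0,0,-0.2,0,0,0,0,0,-0.3,0,0,0,-0.08,0,-0.42,0,0,0,-0.2,0,-0.54,0,0,0,-0.3,0,-0.62,0,0,0,-0.35,0,-0.65,0,0,0,-0.35,0,-0.65,0,0,0],
)

```text
clock: 25.95
tool_pos: [0.4165, -0.388, 0.1511]
ee_rot: [[0.999, 0.051, 0.002], [0.051, -0.999, -0.004], [0.002, 0.004, -1.0]]
wrist_force: [0.1, -0.8, 0.1]
width: 0.0514
finger_force: 0.0
```

```bash
python3 - <<'E'
from h import *
t=snap("top","top9.png")
o=load("top0.png")["frame"];cv2.imwrite("pics/c9.png",np.vstack([o[140:340,0:450],t["frame"][140:340,0:450]])[:,:,::-1])
s=robot.state();print(s["clock"],s["tool_pos"],s["width"])
E
```

```text
26.0 [ 0.41709083 -0.38739052  0.14935395] 0.05129485868464872
```

View pics/c9.png

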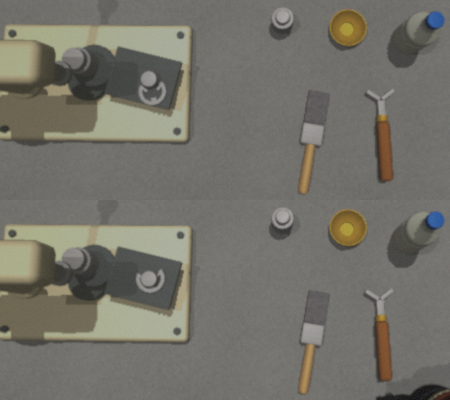

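The before/after comparison shows the clip ringed on the post at (150,280), the fork flat in its old place at (383,345), and the brush, die, scoop and bottle unmoved.

```bash
python3 -c "
from bench import robot
print(robot.sign_off())"
```

```text
the job is handed in; nothing more can be done
None
```

The clip is fully home in the groove (highest reading 12.2 N, taken at the end of each move), the fork lies flat back in its place, the brush, die, scoop and bottle have not moved, and the job is handed in after about 26 s of robot time.

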